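# Set up the leaf drill jig and point out the bush to drill through

## Task

Get the drill jig ready and show where to drill: push the steel block along its channel until it is fully home against the two stop pins, and swing the open leaf down flat over it. Then point down at the large drill bush in the leaf with the fingertips, close above its middle, hold still there for two seconds, and finish still pointing. Only push, never lift the block, keep the robot off the large bush at all times, and leave the loose things round the jig where they are.

Things in the scene. Friction and masses are not known exactly. Their poses are not given: they have to be found in the camera images.
- jig: leaf drill jig fixed to the bench: aluminium base 135x150x16 mm (x -80 to +55, y -75 to +75 mm), channel 64 mm wide between two rails 12 mm high along x, two stop pins of 10 mm (22 mm high) at its far end, leaf hinged on the left (+y). Origin: on the table, middle of the channel. x along the channel towards the pins, y to the hinge side, z up
- home (a point): point on the base plate's top face (16 mm above the table, at jig x = +15 mm) where the block's origin lies when the block is home against the pins; axes as the jig's
- block: loose milled steel block, 45 mm along its x, 60 mm along its y, 32 mm high, 0.4 to 0.7 kg, lying in the channel 15 to 40 mm short of the pins. Origin: centre of its underside, 16 mm above the table; x along the channel, as the jig's. It slides under a push of 2 to 7 N on its near (-x) face, with a bump of up to about 15 N when a moving finger meets it
- leaf (a joint): leaf hinge, rad: 0 = closed, level over the block, against its stop, top 60 mm above the table; 1.68 to 1.85 = start, open, leaning outward past upright. Axis along jig x at jig y = +56 mm, 55 mm up. Stiff: stays where left; 3 to 5 N near the free end move it. Plate 10 mm thick, centred on the axis. A lug under it drops behind the block's near face, 2.5 mm clear: closes only with the block home
- leaf_end (a point): on the leaf's outer face (its top when closed), 115 mm from the hinge axis, middle of the free end: push here with a fingertip to swing it over and down. z = outward from that face, y = towards the hinge, x = along the hinge (as the jig's x). The closed leaf spans jig x -21 to +45 mm and reaches 133 mm from the hinge; a standing leaf reaches 190 mm high
- bush_large (a point): large drill bush, a dark steel ring, 24 mm outer, 13 mm inner diameter, 5 mm proud of the leaf's outer face; two small bushes of 15 mm lie 27 mm away. This point: middle of its rim, 56 mm from the hinge axis, jig x = +8 mm, z outward; 65 mm above the table with the leaf closed. Point within 10 mm of its axis, tool within 35 degrees of straight down, fingertips at most 50 mm above it
- spacer_short: turned steel spacer standing, 25 mm diameter, 35 mm high; leave alone. Origin under its centre
- spacer_mid: turned steel spacer standing, 25 mm diameter, 50 mm high; leave alone. Origin under its centre
- spacer_tall: turned steel spacer standing, 25 mm diameter, 65 mm high; leave alone. Origin under its centre
- ball_bearing: ball bearing lying flat, 47 mm diameter, 14 mm high; leave alone. Origin under its centre
- hex_nut: M20 hex nut, 31 x 36 x 16 mm, right of the jig; leave alone. Origin under its centre
- hex_bolt: M14 hex bolt lying, 80 mm long, near the table's edge on the left; leave alone. Origin under its centre
- hex_bolt_b: M14 hex bolt lying, 80 mm long, near the table's edge in front of the jig; leave alone. Origin under its centre
- hex_nut_b: M20 hex nut, 31 x 36 x 16 mm, left of the jig; leave alone. Origin under its centre
Mind the look-alikes: they are no part of the job. Of the things that look like the block, the largest one is meant.

How it is judged (in metres and radians):
On the way, in this order (a step that is already met when the one before it is completed fails the run):
1. the block is home against the stop pins, the leaf still open (x of block in the frame of home above -0.002 m and value of joint leaf above 0.3 rad), for 0.2 s.
2. the leaf is down flat over the block (value of joint leaf below 0.03 rad), for 0.2 s.
3. the tool points at the large bush from close above for a second and a half, touching nothing (horizontal distance between the grasp point and bush_large below 0.01 m and z of the grasp point in the frame of bush_large between 0.005 and 0.07 m and contact force between each of the arm, the fingers and anything else below 0.3 N and angle between the grasp point's own z axis and vertical above 2.5 rad), for 1.5 s.
At the end, for the whole second after the job is handed in: Block within 2 mm of the pins along the channel and at rest; leaf closed within 0.03 rad; TCP within 10 mm of the large bush's axis and 5 to 70 mm above its rim, tool within about 35 degrees of straight down, touching nothing, for 1.5 s and through the last second (all of step 3 and x of block in the frame of home above -0.002 m and value of joint leaf below 0.03 rad and linear speed of block below 0.01 m/s).
It fails at once if the block is lifted more than 8 mm off the base plate (z of block in the frame of home above 0.008 m).
It fails at once if the robot touches the jig with the tool point at the large bush (TCP within 30 mm of its rim's middle) (distance between the grasp point and bush_large below 0.03 m and contact force between the fingers and jig above 0.5 N).
It fails at once if a loose thing round the jig is moved more than 15 mm (distance of any of spacer_short, spacer_mid, spacer_tall, ball_bearing, hex_nut, hex_bolt, hex_bolt_b, hex_nut_b from where it was at the start of the episode above 0.015 m).
It also fails if it takes over 51 s, if anything falls off the work surface, if the arm or the gripper's body presses on something with over 40 N, if the wrist force passes 120 N, or if a joint passes its speed limit or range.

## Robot

A 6-joint arm with a two-finger parallel gripper is mounted at the origin on a cart in front of the work surface, level with it; the furniture and walls round the work are solid. World frame = base frame: x ahead of the robot, y to its left, z up, the work surface at z = 0. Lengths are in mm, angles in rad, forces in N, time in s.
With the tool pointing down it reaches from about 300 to 775 mm from the base axis. Payload 14.6 kg.
Tool frame: the origin (TCP) lies between the finger pads, 19 mm behind the fingertips; this is the grasp point; z points along the fingers, y is the line along which they close (so a half turn about z gives the same grasp; the last joint's range is limited). The gripper opens to 94 mm and grips with 3 to 60 N. Pads are 16 mm wide; open, the fingers measure 119 mm over their backs; the gripper's body (75 mm by 177 mm) begins 78 mm behind the grasp point.
Start: joints at [1.176, 0.3, 1.521, -0, 1.321, -0.067], TCP at [177.076, 520.705, 224.246] pointing down, gripper open.
Joint ranges: [-3.03, 3.03], [-0.79, 2.21], [0.23, 2.52], [-1.04, 4.18], [0, 3.07], [-2.55, 2.55]. Speed limits (rad/s): [2.22, 2.22, 2.57, 3.14, 3.14, 3.14].

## Interface

Orientations are given as [roll, pitch, yaw] about the fixed x, y, z axes, in that order (R = Rz(yaw) Ry(pitch) Rx(roll)).
In Python, from cell import manip gives the robot as it stands.
- The arm moves only by the shell command python3 -m creep 'ROWS' [OPENING] [FORCE]. ROWS is text: rows parted by semicolons, each of 6 numbers parted by spaces: the shift along the tool's x, y, z normalised to -1 to 1, where 1 is 4 cm, then the turn, a rotation vector about the tool's x, y, z normalised to -1 to 1, where 1 is pi rad. In form: dx dy dz ax ay az; .... A call has 1 to 20 rows; each row shifts and turns the commanded pose from where the row before left it, along the tool's axes as they then stand; what a row does not reach is not made up. A row lasts 1/8 s, in which the tool goes at most 62.5 mm and 10.7 degrees, less where a joint would pass 70% of its speed; a pose out of reach is approached as far as the arm can. A call with a number of a shift or a turn outside -1 to 1 is refused whole. A call with a gripper value outside its range is refused whole. OPENING is the closure, from 0 (fully open) to 1 (shut), set as the call begins (- or left out, the last holds). The fingers move at their own pace and stop on an object; FORCE is the grip in N (left out, the last holds). Time passes only in rows, so rows that do not move let the fingers close. It gives the time, the measured TCP pose, the force, the opening and the grip force at its end, in the units of the state.
- manip.read_state(): the state, without advancing time (a new reading comes with each control period).
- manip.camera(name): name is "scene" or "top"; returns a dict with "color" (384x512x3 uint8, red, green, blue), "range_z" (384x512 float32, mm along the optical axis (not along the pixel's ray), 0 where there is no reading), "camera_matrix" (3x3 intrinsics, pixels), "T" (4x4, takes a point from camera to world coordinates). Camera axes: x right, y down, z forward; pixel columns grow to the right and rows downward; lengths in mm; the calibration is good to about 2 mm. A picture is of the moment at which its call begins.
- manip.sign_off(): hands the job in; it is judged then, once.
The state is a dict: "clock": time; "joints": joint angles; "qd": joint speeds; "effort": joint torques, N m; "eef_pos": TCP position; "eef_rot": TCP orientation; "wrist_force": force on the tool from outside, world axes, zero at the start; "moment": the same for the moment, N m; "finger_gap": finger opening in mm; "finger_force": force on a finger pad.
Only numpy, scipy, OpenCV 4.12 (cv2) and the standard library are available. Lean on these libraries where they do the work, as an engineer would, in place of code of your own. Each camera call takes 0.05 s, during which the arm holds its last target. There are 200 camera calls.

## Working session

There is one attempt and no reset: what is moved stays moved. The work goes in short steps, Python scripts to look and compute and a shell command to move; the robot and the scene stay as the last step left them, time stands still between calls to the robot, and variables do not carry over. Pictures are saved under pics/ and viewed, at most 10 in all, crops included, and the job is handed in when it is done.

```bash
mkdir -p pics; ls; python3 - <<'E'
from cell import manip
import cv2,numpy as np,pickle
d={}
for n in("scene","top"):
    c=manip.camera(n); d[n]=c
    cv2.imwrite(f"pics/{n}0.png",cv2.resize(c["color"][:,:,::-1],(800,600),interpolation=cv2.INTER_CUBIC))
    print(n,c["camera_matrix"].round(1).tolist(),c["T"].round(3).tolist())
pickle.dump(d,open("d0.pkl","wb"))
print(manip.read_state())
E
```

```text
pics
scene [[435.4, 0.0, 250.7], [0.0, 435.4, 195.2], [0.0, 0.0, 1.0]] [[0.85, -0.336, 0.406, 51.791], [-0.526, -0.542, 0.655, -415.616], [-0.0, -0.771, -0.637, 694.537], [0.0, 0.0, 0.0, 1.0]]
top [[499.8, 0.0, 257.3], [0.0, 499.8, 202.9], [0.0, 0.0, 1.0]] [[0.008, -0.999, 0.051, 404.985], [-1.0, -0.008, 0.01, 228.535], [-0.009, -0.051, -0.999, 1134.531], [0.0, 0.0, 0.0, 1.0]]
{'clock': 0.1, 'joints': array([ 1.17642212e+00,  3.00429739e-01,  1.52150708e+00,  7.50077987e-06,
        1.32069273e+00, -6.66016591e-02]), 'qd': array([ 4.20383035e-05, -1.35930843e-03, -2.32543137e-03,  4.11002996e-04,
        9.55480599e-04, -1.36613015e-03]), 'effort': array([ 1.60379313e-03, -5.32646263e+01, -3.53284979e+01,  7.09694345e-02,
        2.35309219e-02, -3.31524939e-05]), 'eef_pos': array([176.98532455, 520.52417047, 223.74031085]), 'eef_rot': array([-3.14055854e+00, -7.62570947e-05,  2.81381821e+00]), 'wrist_force': array([0.00341471, 1.76201635, 0.44356937]), 'moment': array([0.03940659, 0.02329176, 0.0548112 ]), 'finger_force': 0.0, 'finger_gap': 94.01775802935559}
```

View pics/scene0.png

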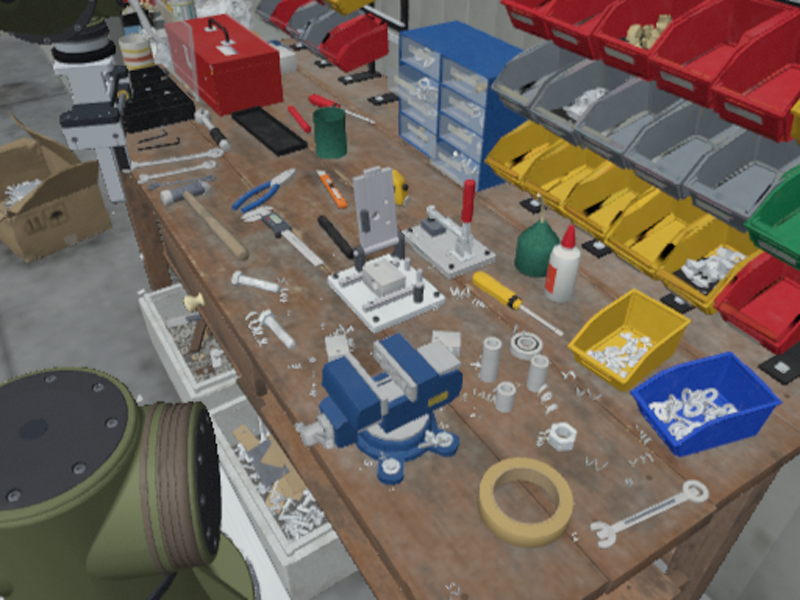

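View pics/top0.png

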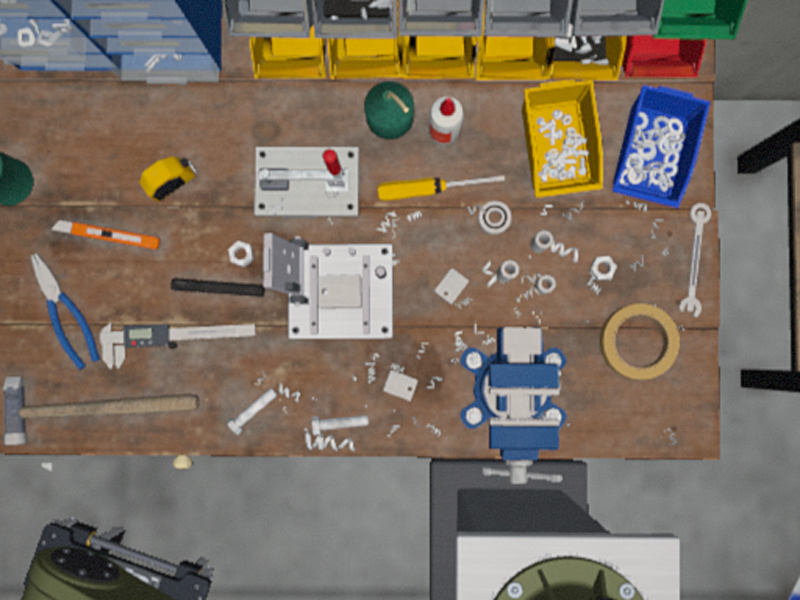

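The top view shows the jig at about (340,290), with the leaf standing at its left (285,262). There are three block-like things: the one in the channel at (340,290), a loose plate at (452,287) and another at (400,387). The one in the channel is the largest and the only one between the rails, so it fits. I'll measure it and confirm it in a crop.

```bash
cat > h.py <<'E'
import numpy as np,cv2,pickle
def cloud(c):
    K,T,z=c["camera_matrix"],c["T"],c["range_z"].astype(float)
    v,u=np.indices(z.shape)
    P=np.stack([(u-K[0,2])*z/K[0,0],(v-K[1,2])*z/K[1,1],z],-1)@T[:3,:3].T+T[:3,3]
    P[z==0]=np.nan
    return P
def ray(c,uv,h):
    K,T=c["camera_matrix"],c["T"]
    d=T[:3,:3]@np.linalg.solve(K,[uv[0],uv[1],1.]); return T[:3,3]+d*(h-T[2,3])/d[2]
def proj(c,p):
    K,T=c["camera_matrix"],c["T"]; q=K@(T[:3,:3].T@(np.asarray(p,float)-T[:3,3])); return q[:2]/q[2]
E
python3 - <<'E'
from h import *
d=pickle.load(open("d0.pkl","rb"))
for n,c in d.items():
    P=cloud(c)
    z=P[...,2]; ROI=(P[...,0]>300)&(P[...,0]<620)&(P[...,1]>150)&(P[...,1]<500)
    g=c["color"].astype(int); hsv=cv2.cvtColor(c["color"],cv2.COLOR_RGB2HSV)
    print(n,"table z",np.nanmedian(z[ROI&(z<12)]), 'hist',np.histogram(z[ROI&(z>8)],bins=range(8,204,4))[0].tolist())
    for lo,hi,nm in((11,21,"base"),(24,32,"rails"),(42,54,"z48"),(100,200,"leaf")):
        m=(ROI&(z>lo)&(z<hi)&(hsv[...,1]<70)).astype(np.uint8)
        k,l,s,_=cv2.connectedComponentsWithStats(m)
        for i in range(1,k):
            if s[i,4]<25: continue
            Q=P[l==i]; r=cv2.minAreaRect(Q[:,:2].astype(np.float32))
            print(nm,s[i].tolist(),"med z %.1f"%np.median(Q[:,2]),np.round(r[0],1),np.round(r[1],1),round(r[2],1))
a=d["top"]["color"][125:245,140:320]; b=d["scene"]["color"][95:215,180:360]
o=cv2.resize(np.vstack([a,b])[:,:,::-1],None,fx=2.5,fy=2.5,interpolation=cv2.INTER_CUBIC)
cv2.imwrite("pics/crop0.png",o)
E
```

```text
scene table z -0.8173113376980154 hist [282, 906, 684, 464, 210, 142, 66, 82, 54, 202, 157, 43, 56, 67, 58, 32, 35, 30, 40, 36, 31, 28, 33, 46, 30, 38, 28, 40, 37, 41, 45, 41, 35, 41, 34, 41, 39, 41, 35, 45, 43, 36, 58, 23, 24, 1, 0, 0]
base [257, 146, 34, 30, 174] med z 14.2 [612.3 378.8] [149.  15.] 90.0
base [213, 150, 13, 15, 86] med z 16.3 [500.2 468.5] [63.2 18.8] 88.0
base [234, 162, 33, 22, 163] med z 16.3 [542.6 361.7] [55.7 98.5] 17.4
base [209, 171, 76, 40, 998] med z 15.8 [498.4 325.4] [135.7 158.8] 0.5
base [151, 175, 27, 10, 107] med z 14.2 [331.2 451.6] [21.8 69. ] 41.6
base [169, 201, 20, 21, 128] med z 14.6 [309.3 324.3] [16.  77.1] 1.3
base [210, 216, 11, 16, 43] med z 19.3 [356.8 239.9] [39.1 23. ] 79.3
rails [217, 169, 48, 29, 261] med z 27.6 [467.8 321.1] [ 87. 113.] 29.0
z48 [226, 163, 8, 6, 25] med z 48.1 [479.5 382.8] [10.7 22.6] 27.0
z48 [232, 165, 28, 21, 310] med z 47.7 [495.4 328.2] [46.8 65.6] 2.8
z48 [265, 180, 6, 7, 28] med z 47.3 [524. 269.] [13.6 11.9] 35.9
leaf [225, 107, 28, 41, 840] med z 144.0 [522.3 391.4] [39.8 69. ] 86.1
top table z -0.05122996
[... 427 characters left out ...]
.3
base [286, 173, 9, 9, 25] med z 20.2 [520.2 168.5] [15.6 17.7] 23.2
base [142, 180, 27, 9, 192] med z 16.4 [502.7 469.6] [59.6 17.5] 85.9
base [250, 239, 18, 15, 56] med z 19.7 [366.7 238.7] [37.3 28. ] 71.9
base [145, 249, 32, 26, 175] med z 15.0 [332.7 453.9] [22.3 76.6] 45.8
base [202, 266, 34, 10, 161] med z 15.1 [312.9 324.6] [14.4 73.8] 8.5
rails [199, 163, 5, 51, 193] med z 27.9 [494. 365.] [111.6   9. ] 0.8
rails [224, 163, 13, 50, 224] med z 27.6 [495.7 300. ] [109.6  26.4] 0.6
z48 [240, 170, 7, 7, 39] med z 48.3 [525.9 270.9] [13.6 13.1] 0.2
z48 [203, 175, 28, 22, 556] med z 47.7 [498.3 328.4] [45.1 60.7] 3.1
leaf [169, 149, 23, 38, 629] med z 154.3 [524.6 392.8] [66.3 32.2] 1.3
```

View pics/crop0.png

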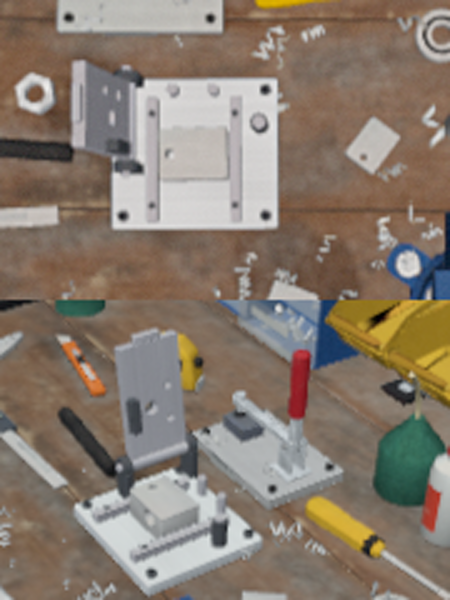

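The crop confirms it: the block at crop (193,153) lies in the channel, short of the two pins at (173,90) and (213,90). Its top is 45x61 mm at z 47.7, as described. The loose look-alikes are flat plates outside the jig. Next I'll refine the jig frame from its edges.

```bash
python3 - <<'E'
from h import *
d=pickle.load(open("d0.pkl","rb")); c=d["top"]; P=cloud(c); z=P[...,2]
X,Y=P[...,0],P[...,1]
ROI=(X>420)&(X<580)&(Y>235)&(Y<420)
g=cv2.cvtColor(c["color"],cv2.COLOR_RGB2GRAY).astype(float)
hsv=cv2.cvtColor(c["color"],cv2.COLOR_RGB2HSV)
m=(hsv[...,1]<40)&(hsv[...,2]>150)
def line(pts,axis):
    p=np.array(pts); k=np.polyfit(p[:,axis],p[:,1-axis],1)
    for _ in range(3):
        r=p[:,1-axis]-np.polyval(k,p[:,axis]); p=p[abs(r)<max(1.5,1.5*r.std())]; k=np.polyfit(p[:,axis],p[:,1-axis],1)
    return k,len(p)
def cross(prof):  # subpixel largest gradient
    i=np.argmax(abs(np.diff(prof))); gd=abs(np.diff(prof))[max(0,i-1):i+2]; return max(0,i-1)+(gd*np.arange(len(gd))).sum()/gd.sum()+.5
fr=[ray(c,(u,205+cross(g[205:225,u])),16)[:2] for u in range(195,246)]
fa=[ray(c,(u,148+cross(g[148:164,u])),16)[:2] for u in range(210,246)]
ri=[ray(c,(243+cross(g[v,243:259]),v),16)[:2] for v in range(162,210)]
le=[ray(c,(178+cross(g[v,178:192]),v),16)[:2] for v in range(196,212)]
for n,l,a in(("front",fr,1),("far",fa,1),("right",ri,0),("left",le,0)):
    k,n2=line(l,a); print(n,"slope %.4f"%k[0],"at mid %.1f"%np.polyval(k,328 if a else 500),n2)
# block
b=(z>44)&(z<52)&(abs(X-498)<40)&(abs(Y-328)<40)
B=P[b]; print("block x",np.percentile(B[:,0],[1,50,99]),"y",np.percentile(B[:,1],[1,50,99]),cv2.minAreaRect(B[:,:2].astype(np.float32)))
# leaf: plane fit in both views
for n,cc in d.items():
    Q=cloud(cc).reshape(-1,3); Q=Q[(Q[:,2]>80)&(Q[:,2]<180)&(abs(Q[:,0]-522)<45)&(Q[:,1]>370)&(Q[:,1]<440)]
    for _ in range(4):
        A=np.c_[Q[:,[0,2]],np.ones(len(Q))]; s=np.linalg.lstsq(A,Q[:,1],rcond=None)[0]; r=Q[:,1]-A@s; Q=Q[abs(r)<max(2,2*r.std())]
    print(n,"leaf y=%.3f x+%.3f z+%.1f"%tuple(s),"angle %.3f"%(np.pi/2+np.arctan(s[1])),"y@z55 %.1f"%(s@[524,55,1]),len(Q),"top z",np.percentile(cloud(cc)[(abs(X-522)<45)&(z>150)][:,2],99) if n=="top" else "", "x",np.percentile(Q[:,0],[1,99]))
E
```

```text
front slope -0.0089 at mid 431.7 50
far slope -0.0236 at mid 567.0 35
right slope 0.0128 at mid 254.8 45
left slope 0.0218 at mid 404.0 15
block x [476.82004658 498.81683907 520.97205092] y [298.84446603 327.22716777 358.08143575] ((498.1011962890625, 328.35076904296875), (44.716888427734375, 60.66730499267578), 3.1098363399505615)
scene leaf y=0.017 x+0.149 z+363.9 angle 1.719 y@z55 381.1 737 top z  x [488.74196716 555.49773154]
top leaf y=0.014 x+0.154 z+364.3 angle 1.724 y@z55 380.3 486 top z 189.14933787959004 x [492.04501564 556.91629584]
```

Jig frame: origin (511.8, 329.5), yaw 0.015. The base measures 135x149 mm, the hinge axis lands at y 385.5 and the leaf mid at x 523, all as given. The leaf is at 1.72 rad, and the block is about 28 mm short. I'll check how far the lug sticks out while moving to a point above the channel's near end.

```bash
python3 - <<'E'
from h import *
d=pickle.load(open("d0.pkl","rb"))
for n,c in d.items():
    Q=cloud(c).reshape(-1,3); Q=Q[(Q[:,2]>52)&(Q[:,2]<200)&(abs(Q[:,0]-522)<60)&(Q[:,1]>335)&(Q[:,1]<450)]
    o=Q[:,1]-(0.015*Q[:,0]+0.152*Q[:,2]+364); L=Q[o<-4]
    h=np.histogram(L[:,2],range(50,210,10)); print(n,len(L),h[0].tolist())
    for a in range(50,200,20):
        s=L[(L[:,2]>=a)&(L[:,2]<a+20)]
        if len(s)>3: print(a,"x",s[:,0].min().round(),s[:,0].max().round(),"min y",s[:,1].min().round(),len(s))
E
python3 -m creep '0 0 0 0 0 0' 1 20
python3 -c "
from cell import manip
import numpy as np
from scipy.spatial.transform import Rotation as R
s=manip.read_state();r=R.from_euler('xyz',s['eef_rot'])
t=np.array([447,329,224])-s['eef_pos'];print(r.inv().apply(t)/40,(r.inv()*R.from_euler('xyz',[np.pi,0,np.pi/2+.015])).as_rotvec()/np.pi)"
```

```text
scene 101 [21, 9, 0, 0, 9, 20, 18, 20, 2, 1, 1, 0, 0, 0, 0]
50 x 480.0 565.0 min y 372.0 30
90 x 488.0 524.0 min y 373.0 29
110 x 488.0 501.0 min y 375.0 38
top 63 [15, 3, 0, 0, 2, 7, 10, 14, 12, 0, 0, 0, 0, 0, 0]
50 x 479.0 568.0 min y 351.0 18
90 x 492.0 502.0 min y 376.0 9
110 x 492.0 502.0 min y 377.0 24
130 x 493.0 502.0 min y 380.0 12
clock: 0.22
eef_pos: [177.0, 520.6, 223.9]
eef_rot: [-3.141, -0.0, 2.814]
wrist_force: [-0.2, 0.5, -1.0]
finger_gap: 87.1
finger_force: 0.0
[-7.93202780e+00 -2.36212934e+00 -7.68424464e-04] [-1.77657701e-04  9.49754338e-05  3.90876845e-01]
```

```bash
python3 -m creep '-.45 -.13 0 0 0 0;-.9 -.27 0 0 0 0;-.9 -.27 0 0 0 0;-.9 -.27 0 0 0 0;-.9 -.27 0 0 0 0;-.9 -.27 0 0 0 0;-.9 -.27 0 0 0 0;-.9 -.27 0 0 0 0;-.81 -.27 0 0 0 0;-.4 -.14 0 0 0 0;0 0 0 0 0 .05;0 0 0 0 0 .05;0 0 0 0 0 .05;0 0 0 0 0 .05;0 0 0 0 0 .05;0 0 0 0 0 .05;0 0 0 0 0 .05;0 0 0 0 0 .041;0 0 0 0 0 0'
```

```text
clock: 2.6
eef_pos: [447.1, 326.1, 224.3]
eef_rot: [-3.142, -0.0, 1.586]
wrist_force: [0.0, 0.2, -0.2]
finger_gap: 0.4
finger_force: 0.0
```

```bash
python3 -m creep '0 0 .5 0 0 0;0 0 .9 0 0 0;0 0 .9 0 0 0;0 0 .9 0 0 0;0 0 .7 0 0 0;0 0 .4 0 0 0;0 0 .18 0 0 0;0 0 0 0 0 0'; python3 - <<'E'
from cell import manip
import cv2,numpy as np
a=manip.camera("top")["color"][115:235,130:310]; b=manip.camera("scene")["color"][75:195,180:360]
cv2.imwrite("pics/c1.png",cv2.resize(np.vstack([a,b])[:,:,::-1],None,fx=2.5,fy=2.5,interpolation=cv2.INTER_CUBIC))
E
```

```text
clock: 3.6
eef_pos: [447.4, 326.3, 45.4]
eef_rot: [3.141, -0.0, 1.586]
wrist_force: [0.3, 0.8, 0.1]
finger_gap: 0.5
finger_force: 0.0
```

View pics/c1.png

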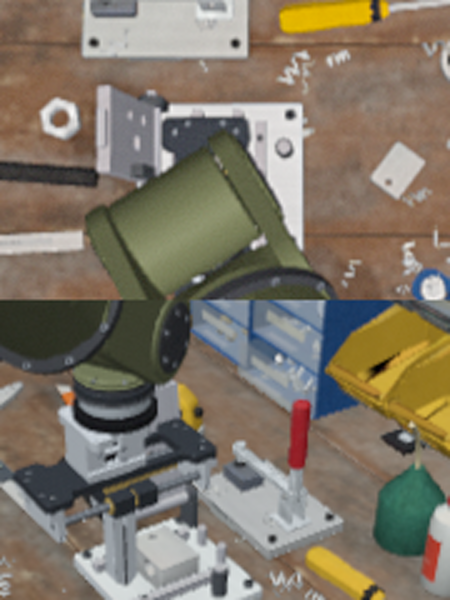

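Tool is standing in the channel behind the block (fingers at crop (128,545), block at (170,555)), with the body clear of the leaf. Push slowly.

```bash
python3 -m creep '0 .15 0 0 0 0;0 .15 0 0 0 0;0 .06 0 0 0 0;0 .06 0 0 0 0;0 .06 0 0 0 0;0 .06 0 0 0 0;0 .06 0 0 0 0;0 .06 0 0 0 0;0 .06 0 0 0 0;0 .06 0 0 0 0;0 .05 0 0 0 0;0 .05 0 0 0 0;0 .05 0 0 0 0;0 .05 0 0 0 0;0 0 0 0 0 0'
```

```text
clock: 5.58
eef_pos: [486.8, 326.7, 45.0]
eef_rot: [3.141, -0.0, 1.585]
wrist_force: [-1.7, 0.5, 0.2]
finger_gap: 0.1
finger_force: 0.3
```

```bash
python3 -m creep '0 .03 0 0 0 0;0 .03 0 0 0 0;0 0 0 0 0 0'
```

```text
clock: 5.95
eef_pos: [489.0, 326.7, 45.0]
eef_rot: [3.141, 0.0, 1.585]
wrist_force: [-1.8, 0.6, 0.6]
finger_gap: 0.3
finger_force: 1.0
```

Still sliding at about 2 N, so keep pushing in small steps until the force jumps.

```bash
python3 -m creep '0 .03 0 0 0 0;0 .03 0 0 0 0;0 0 0 0 0 0'
```

```text
clock: 6.32
eef_pos: [491.4, 326.8, 45.0]
eef_rot: [3.141, -0.0, 1.585]
wrist_force: [-2.0, 0.8, 0.0]
finger_gap: 0.4
finger_force: 0.8
```

```bash
python3 -m creep '0 .03 0 0 0 0;0 .03 0 0 0 0;0 0 0 0 0 0'
```

```text
clock: 6.7
eef_pos: [493.0, 326.9, 45.0]
eef_rot: [-3.14, 0.0, 1.585]
wrist_force: [-9.5, -0.5, 3.8]
finger_gap: 0.2
finger_force: 4.4
```

```bash
python3 -m creep '0 .03 0 0 0 0;0 .02 0 0 0 0;0 0 0 0 0 0'
```

```text
clock: 7.08
eef_pos: [493.1, 326.9, 45.0]
eef_rot: [-3.136, 0.001, 1.586]
wrist_force: [-23.8, -1.2, 13.4]
finger_gap: 0.3
finger_force: 12.1
```

Home: the force jumped to 24 N at x 493. Back off and rise, then check the block's position.

```bash
python3 -m creep '0 -.1 0 0 0 0;0 -.4 0 0 0 0;0 -.2 0 0 0 0;0 0 -.5 0 0 0;0 0 -.9 0 0 0;0 0 -.9 0 0 0;0 0 -.9 0 0 0;0 0 -.9 0 0 0;0 0 -.7 0 0 0;0 0 -.2 0 0 0;0 0 0 0 0 0'
```

```text
clock: 8.45
eef_pos: [467.7, 326.4, 244.6]
eef_rot: [3.142, 0.0, 1.585]
wrist_force: [-0.5, 0.6, -0.7]
finger_gap: 0.7
finger_force: 0.0
```

```bash
python3 - <<'E'
from cell import manip
import pickle
from h import *
for n in("scene","top"):
    c=manip.camera(n);P=cloud(c)
    b=(P[...,2]>44)&(P[...,2]<52)&(abs(P[...,0]-512)<45)&(abs(P[...,1]-328)<40)
    B=P[b]; 
    if len(B): print(n,len(B),np.percentile(B[:,0],[1,50,99]).round(1),cv2.minAreaRect(B[:,:2].astype(np.float32)))
print(manip.read_state()["eef_pos"])
E
```

```text
scene 280 [503.5 524.9 548.4] ((525.83154296875, 327.9617004394531), (45.46470642089844, 62.171714782714844), 0.41140827536582947)
top 2 [507.8 508.9 510. ] ((508.8677978515625, 314.2132568359375), (2.273406982421875, 0.0), -177.6435089111328)
[467.40666748 326.27349666 243.66382544]
```

```bash
python3 -m creep '.4 .2 0 0 0 0;.7 .35 0 0 0 0;.7 .35 0 0 0 0;.6 .3 0 0 0 0;.32 .16 0 0 0 0;0 0 .4 0 0 0;0 0 .6 0 0 0;0 0 .42 0 0 0;0 0 .2 0 0 0;0 0 0 0 0 0'
```

```text
clock: 9.8
eef_pos: [520.4, 435.8, 179.9]
eef_rot: [-3.141, 0.0, 1.585]
wrist_force: [0.3, 0.6, -0.4]
finger_gap: 0.5
finger_force: 0.0
```

```bash
python3 -m creep '-.2 0 0 0 0 0;-.15 0 0 0 0 0;-.1 0 0 0 0 0;-.1 0 0 0 0 0;-.1 0 0 0 0 0;-.14 0 -.05 0 0 0;-.14 0 -.05 0 0 0;-.24 0 .02 0 0 0;-.24 0 .02 0 0 0;-.24 0 .02 0 0 0;0 0 0 0 0 0'
```

```text
clock: 11.18
eef_pos: [521.6, 369.0, 181.8]
eef_rot: [-3.141, 0.001, 1.585]
wrist_force: [0.8, 0.4, 0.6]
finger_gap: 1.0
finger_force: 0.0
```

```bash
python3 - <<'E'
from cell import manip
import cv2,numpy as np
a=manip.camera("top")["color"][95:215,130:310]; b=manip.camera("scene")["color"][75:195,180:360]
cv2.imwrite("pics/c2.png",cv2.resize(np.vstack([a,b])[:,:,::-1],None,fx=2.5,fy=2.5,interpolation=cv2.INTER_CUBIC))
E
```

```text
(no output)
```

View pics/c2.png

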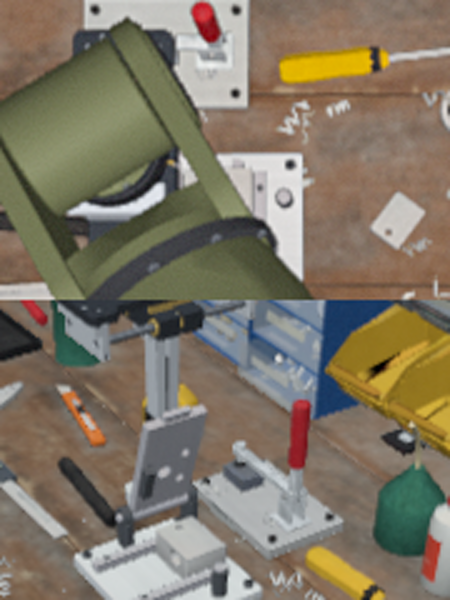

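The leaf has swung past upright (scene crop (165,460)), with the fingers behind its upper end at (160,400). The block stands against the pins. Continue along the arc.

```bash
python3 -m creep '-.225 0 .083 0 0 0;-.225 0 .083 0 0 0;-.225 0 .083 0 0 0;-.197 0 .138 0 0 0;-.197 0 .138 0 0 0;-.197 0 .138 0 0 0;-.154 0 .183 0 0 0;-.154 0 .183 0 0 0;-.154 0 .183 0 0 0;0 0 0 0 0 0'
```

```text
clock: 12.52
eef_pos: [522.2, 300.4, 132.6]
eef_rot: [-3.14, 0.001, 1.585]
wrist_force: [-0.7, 0.8, -0.8]
finger_gap: 0.5
finger_force: 0.0
```

```bash
python3 -m creep '-.1 0 .215 0 0 0;-.1 0 .215 0 0 0;-.1 0 .215 0 0 0;-.05 0 .16 0 0 0;-.05 0 .16 0 0 0;0 0 .14 0 0 0;0 0 0 0 0 0'
```

```text
clock: 13.4
eef_pos: [522.4, 284.9, 88.6]
eef_rot: [-3.141, 0.0, 1.585]
wrist_force: [-0.5, 0.9, 0.3]
finger_gap: 0.9
finger_force: 0.0
```

```bash
python3 -m creep '0 0 .06 0 0 0;0 0 .06 0 0 0;0 0 .05 0 0 0;0 0 .05 0 0 0;0 0 0 0 0 0'
```

```text
clock: 14.02
eef_pos: [522.6, 285.0, 80.2]
eef_rot: [-3.141, -0.0, 1.585]
wrist_force: [-0.3, -0.3, 0.0]
finger_gap: 0.6
finger_force: 0.0
```

```bash
python3 -m creep '0 0 .03 0 0 0;0 0 .03 0 0 0;0 0 0 0 0 0'
```

```text
clock: 14.4
eef_pos: [522.6, 285.0, 78.9]
eef_rot: [3.141, -0.0, 1.585]
wrist_force: [-5.2, -2.4, 10.7]
finger_gap: 0.5
finger_force: 5.8
```

```bash
python3 -m creep '0 0 .03 0 0 0;0 0 0 0 0 0;0 0 0 0 0 0;0 0 0 0 0 0'
```

```text
clock: 14.9
eef_pos: [522.7, 285.1, 78.8]
eef_rot: [3.141, -0.0, 1.586]
wrist_force: [-9.7, -5.8, 21.4]
finger_gap: 0.5
finger_force: 11.1
```

The leaf is on its stop: 21 N at tip height 60. Lift off and check it from the scene camera.

```bash
python3 -m creep '0 0 -.2 0 0 0;0 0 -.6 0 0 0;0 0 -.8 0 0 0;0 0 -.8 0 0 0;0 0 -.6 0 0 0;0 0 -.2 0 0 0;0 0 0 0 0 0'; python3 - <<'E'
from cell import manip
import pickle
from h import *
for n in("scene","top"):
    c=manip.camera(n);P=cloud(c)
    pickle.dump(c,open(f"d1{n}.pkl","wb"))
    m=(P[...,2]>52)&(P[...,2]<63.5)&(abs(P[...,0]-524)<38)&(P[...,1]>245)&(P[...,1]<370)
    Q=P[m]
    if len(Q)>30:
        s=np.linalg.lstsq(np.c_[Q[:,:2],np.ones(len(Q))],Q[:,2],rcond=None)[0]; print(n,len(Q),np.median(Q[:,2]),"slopes",s[:2].round(3),Q[:,:2].min(0),Q[:,:2].max(0))
    if n=="scene":
        uv=proj(c,[519.8,329.6,65]); print(uv)
        u0,v0=(uv-45).astype(int)
        cv2.imwrite("pics/c3.png",cv2.resize(c["color"][v0:v0+90,u0:u0+90,::-1],(630,600),interpolation=cv2.INTER_CUBIC)); print(u0,v0)
E
```

```text
clock: 15.78
eef_pos: [522.6, 284.9, 204.4]
eef_rot: [-3.141, 0.0, 1.585]
wrist_force: [-0.7, -0.0, -0.0]
finger_gap: 0.5
finger_force: 0.0
scene 786 59.8153304493685 slopes [0.02  0.012] [488.1581254  251.15703479] [558.44647643 369.96218976]
[252.96843394 164.6999273 ]
207 119
top 67 58.48006997245716 slopes [-0.041  0.01 ] [493.6630436  252.98363214] [540.61120466 345.94784322]
```

View pics/c3.png

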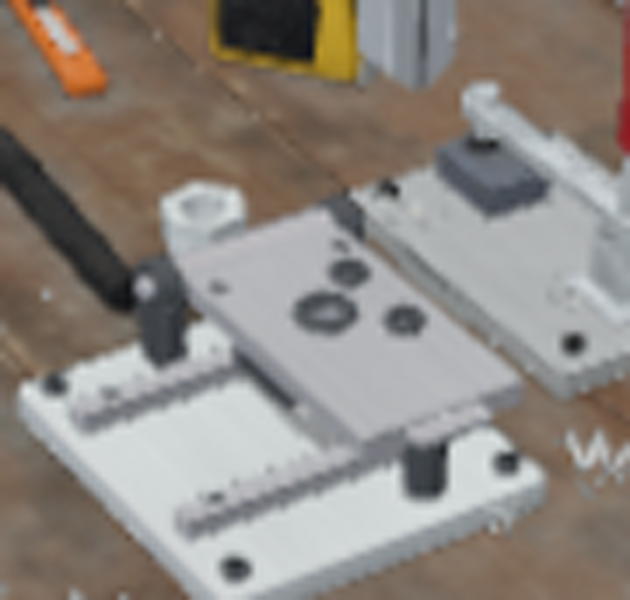

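The leaf lies flat (top z 59.8). The large bush is at crop (326,313), i.e. pixel (253.1,165.5), within 1 px of the predicted spot. The two small bushes are at (350,272) and (405,320). Next, the ray and the move over the large bush.

```bash
python3 - <<'E'
from cell import manip
from h import *
from scipy.spatial.transform import Rotation as R
c=pickle.load(open("d1scene.pkl","rb")); p=ray(c,(253.1,165.5),65); print(p)
t=(p+[519.8,329.6,65])/2; t[2]=110
s=manip.read_state();r=R.from_euler('xyz',s['eef_rot']); print(t,r.inv().apply(t-s["eef_pos"])/40)
E
```

```text
[518.27934903 326.55204705  65.        ]
[519.03967451 328.07602353 110.        ] [ 1.08501541 -0.0630048   2.33780937]
```

```bash
python3 -m creep '.3 -.03 0 0 0 0;.5 -.03 0 0 0 0;.285 0 0 0 0 0;0 0 .4 0 0 0;0 0 .7 0 0 0;0 0 .6 0 0 0;0 0 .4 0 0 0;0 0 .24 0 0 0;0 0 0 0 0 0;0 0 0 0 0 0;0 0 0 0 0 0'
```

```text
clock: 17.25
eef_pos: [519.9, 328.5, 111.9]
eef_rot: [3.141, -0.001, 1.585]
wrist_force: [0.7, -0.3, 0.1]
finger_gap: 0.2
finger_force: 0.0
```

```bash
python3 -m creep '0 0 0 0 0 0;0 0 0 0 0 0;0 0 0 0 0 0;0 0 0 0 0 0;0 0 0 0 0 0;0 0 0 0 0 0;0 0 0 0 0 0;0 0 0 0 0 0;0 0 0 0 0 0;0 0 0 0 0 0;0 0 0 0 0 0;0 0 0 0 0 0;0 0 0 0 0 0;0 0 0 0 0 0;0 0 0 0 0 0;0 0 0 0 0 0;0 0 0 0 0 0;0 0 0 0 0 0'; python3 - <<'E'
from cell import manip
import cv2
c=manip.camera("scene")["color"][99:219,180:360]
cv2.imwrite("pics/c4.png",cv2.resize(c[:,:,::-1],None,fx=4,fy=4,interpolation=cv2.INTER_CUBIC))
E
```

```text
clock: 19.5
eef_pos: [519.6, 328.3, 111.1]
eef_rot: [-3.142, 0.0, 1.585]
wrist_force: [-0.4, 1.2, 0.9]
finger_gap: 0.2
finger_force: 0.0
```

View pics/c4.png

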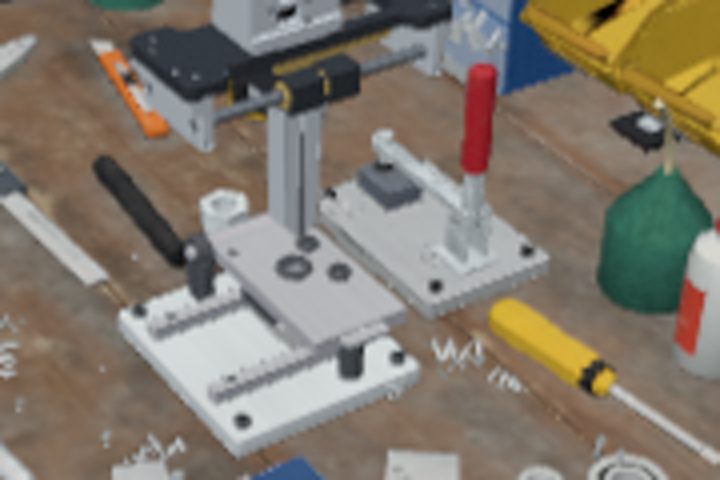

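The fingertips at (295,238) hang straight above the large bush at (295,267), with a clear gap. The leaf is flat and nothing is touched. Handing in.

```bash
python3 -c "
from cell import manip
print(manip.sign_off())"
```

```text
the job is handed in; nothing more can be done
None
```

I pushed the block home against both stop pins, closed the leaf flat over it and handed the job in with the closed fingertips about 27 mm above the large bush, after a hold of over two seconds; hand-in returned no verdict.

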